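Clamp the well plate on the shaker

TASK

Clamp the well plate on the shaker: push the clamp strap round over the plate until it rests against its stop, and only then push the strap's cam lever fully down. Everything is only pushed, nothing lifted: leave the plate in its tray and the bottle, weight, beaker and dishes where they stand.

Things in the scene. Friction and masses are not known exactly. Their poses are not given: they have to be found in the camera images.
- shaker: Plate shaker, white box 240 x 200 mm, top 54 mm above the table, fixed. Origin: centre of its underside. Its x axis points from the stop end (nearer the robot) to the strap's pivot post at x = +85, y = 0 mm; z up. A tray on top holds the plate. The stop, a steel post 16 x 12 mm, 100 mm above the table, is centred at x = -63, y = -16.5 mm: the closed strap rests against it.
- strap (a joint): Angle of the clamp strap about its upright pivot, rad. 0 = over the plate, against the stop (the strap runs from the pivot along the shaker's -x axis); grows to 1.5 as it swings open to the shaker's +y side (robot's left), clockwise seen from above. Starts open, 0.8 to 1.35. Stays where it is left; pushing it near its end takes 1 to 3 N.
- strap_pivot (a point): Point on the strap's pivot axis at half the strap's height (95 mm above the table). The strap is a level steel bar 20 mm wide and 18 mm high, from 86 to 104 mm above the table, 11 mm clear of the plate (a small foot under the lever's hinge hangs 5 mm below it). It runs from 15 mm behind the pivot to 160 mm beyond it.
- strap_end (a point): Middle of the strap's free end face, 160 mm from the pivot, at half the strap's height (95 mm above the table).
- lever (a joint): Angle of the cam lever, rad: 0 = raised (0.8 rad above level), 0.8 = fully down, level, along the strap. Starts at 0 to 0.12, stays where it is left, takes about 4 to 5 N pressed down on its ball. It swings in the strap's upright plane and is carried round by the strap; going down, it drives the small foot under the strap on to the plate.
- lever_axis (a point): Hinge axis of the cam lever, on the strap's centre line 85 mm from the strap's pivot, 114 mm above the table (10 mm above the strap's top). The axis is level, across the strap.
- lever_ball (a point): Centre of the black ball, 18 mm in diameter, at the lever's end, 65 mm from its axis; the lever is a rod 10 mm thick. Raised, it leans up and towards the strap's free end (ball centre 45 mm further out than the axis and 47 mm above it); fully down, the ball centre is 150 mm from the strap's pivot and 114 mm above the table.
- well_plate: White 24-well plate 85 x 127 x 13 mm lying loose in the shaker's tray (about 2.5 mm of play), its underside 62 mm and its top 75 mm above the table. Origin: centre of its underside. It stays in the tray.
- reagent_bottle: Amber bottle, 60 mm in diameter and 120 mm high, standing on the table to the right of the shaker. Origin: centre of its underside. To be left alone.
- weight: Steel balance weight with a knob, 38 mm in diameter and 54 mm high, on the table to the right of the shaker, nearer the robot than the bottle. Origin: centre of its underside. To be left alone.
- beaker: White beaker, 54 mm in diameter and 65 mm high, on the table at the front left of the shaker. Origin: centre of its underside. To be left alone.
- dishes: Clear covered dishes, 64 mm in diameter and 26 mm high, on the table to the left of the shaker, below the height of the strap. Origin: centre of the underside. To be left alone.
Not all that is in view belongs to the job. What is meant by the well_plate is not orange, and is the larger of those in its own colour.

How it is judged:
By the outcome, as a careful person would: the job done as asked, in the order asked, and still so for the second after the job is handed in, with the robot touching nothing.
It also fails if it takes over 46 s, if anything falls off the work surface, if the arm or the gripper's body presses on something with over 40 N, if the wrist force passes 120 N, or if a joint passes its speed limit or range.

ROBOT

A 7-joint arm with a two-finger parallel gripper is mounted at the origin on the work surface. World frame = base frame: x ahead of the robot, y to its left, z up, the work surface at z = 0. Lengths are in m, angles in rad, forces in N, time in s.
With the tool pointing down it reaches from about 0.425 to 0.95 m from the base axis. Payload 16.7 kg.
Tool frame: the origin (TCP) lies at the very end of the fingers, on their centre line; the grasp point (between the pads) lies 19 mm behind it; x points along the fingers, y is the direction in which the jaws open and shut, and the axes are right-handed (so a half turn about x gives the same grasp; the last joint's range is limited). The gripper opens to 94 mm and grips with 3 to 60 N. Pads are 16 mm wide; open, the fingers measure 119 mm over their backs; the gripper's body (75 mm by 177 mm) begins 78 mm behind the grasp point.
Start: joints at [1.03, 0.426, 0.074, 1.606, -0.034, 1.111, -0.067], TCP at [0.257, -0.624, 0.205] pointing down, gripper open.
Joint ranges: [-2.85, 2.85], [-0.5, 2.14], [-1.23, 1.37], [0.21, 2.46], [-1.02, 4.16], [0.16, 2.05], [-2.73, 2.73]. Speed limits (rad/s): [1.89, 1.89, 2.39, 2.39, 3.01, 3.01, 3.01].

INTERFACE

Orientations are given as a unit quaternion [x, y, z, w].
In Python, from rig import * gives the robot as it stands. The module is installed in compiled form; this text tells all that it offers.
- The arm moves only by the shell command python3 -m crank 'ROWS' [OPENING] [FORCE]. ROWS is JSON, a list of rows, each a list of 6 numbers: the shift along the tool's x, y, z in cm, then the turn, a rotation vector about the tool's x, y, z in rad. In form: [[tx, ty, tz, rx, ry, rz], ...]. A call has exactly 5 rows; each row is the pose to reach, as a shift and turn from the pose measured when the call began, along the tool's axes at that moment; what a row does not reach only later rows make up. A row lasts 1/12 s, in which the tool goes at most 41.7 mm and 7.16 degrees, less where a joint would pass 70% of its speed; a pose out of reach is approached as far as the arm can. A call with a gripper value outside its range is refused whole. OPENING is the closure in counts, from 0 (fully open) to 255 (shut), set as the call begins (- or left out, the last holds). The fingers move at their own pace and stop on an object; FORCE is the grip in N (left out, the last holds). Time passes only in rows, so rows that repeat a pose let the fingers close, or fill a call up. It gives the time, the measured TCP pose, the force and the opening at its end, in the units of the state.
- get_obs(): the state, without advancing time (a new reading comes with each control period).
- read_camera(name): name is "scene" or "top"; returns the picture (384x512x3 uint8, blue, green, red); there is no depth.
- calibration(name): a dict with "camera_matrix" (3x3 intrinsics, pixels), "extrinsics" (4x4, takes a point from world to camera coordinates). Camera axes: x right, y up, looking along -z (the intrinsics and any distortion apply to the point x, -y, -z); pixel columns grow to the right and rows downward; lengths in m; the calibration is good to about 2 mm. A picture is of the moment at which its call begins. calibration takes no time and is no camera call.
- sign_off(): hands the job in, once; it reports no verdict.
Trained networks look in the newest picture that a camera, given by its name, has taken for a name from the list of things; names that differ only in an ending like _2 or _b are one class to them, and where a whole thing is asked for, a point or a joint stands for the part that bears it (a point fixed in the world has none). Each returns a list of dicts, best first, with "conf" (0 to 1); they miss things now and then, are a little off and sometimes report something else, mostly with a low value. They report only what shows in the picture. A call takes as long as a camera call. They do not tell look-alikes from the thing itself.
- find_in(camera, thing): "box" ([left, top, right, bottom] in pixels, round what is visible of it).
The state is a dict: "t": time; "joint_pos": joint angles; "joint_vel": joint speeds; "joint_efforts": joint torques, N m; "ee_pos": TCP position; "orientation": TCP orientation; "contact_force": force on the tool from outside, world axes, zero at the start; "ft_torque": the same for the moment, N m; "opening": finger opening in m.
Only numpy, scipy, OpenCV 4.12 (cv2) and the standard library are available. Lean on these libraries where they do the work, as an engineer would, in place of code of your own. Each camera call takes 0.05 s, during which the arm holds its last target. There are 200 camera calls.

## Working session

There is one attempt and no reset: what is moved stays moved. The work goes in short steps, Python scripts to look and compute and a shell command to move; the robot and the scene stay as the last step left them, time stands still between calls to the robot, and variables do not carry over. Pictures are saved under pics/ and viewed, on a budget of 10 in all, crops included, one or two more only if the job needs it, and the job is handed in when it is done.

```bash
mkdir -p pics; python3 - <<'E'
from rig import *
import cv2,numpy as np
o=get_obs();print(o)
for c in("scene","top"):
    im=read_camera(c);cv2.imwrite(f"pics/{c}0.png",im)
    k=calibration(c);print(c,k["camera_matrix"],k["extrinsics"],[x for x in k if x not in("camera_matrix","extrinsics")])
    for n in("shaker","strap","strap_pivot","strap_end","lever","lever_axis","lever_ball","well_plate"):
        print(n,[(np.round(d["box"]).tolist(),round(d["conf"],2)) for d in find_in(c,n)[:3]])
E
```

```text
{'t': 0.0, 'joint_pos': array([ 1.03050466,  0.42672231,  0.07384316,  1.60658046, -0.03404762,
        1.11079244, -0.06708112]), 'joint_vel': array([-7.83497650e-04,  3.46947390e-04,  1.54921491e-03,  6.22369816e-04,
        1.54508579e-05, -4.57363286e-04,  1.20251987e-04]), 'joint_efforts': array([-4.38823545e-04, -9.35821438e+01,  3.66644673e+00, -4.54194689e+01,
       -4.88496129e-02,  2.02732621e-02,  1.41174755e-04]), 'ee_pos': array([ 0.25692231, -0.62373674,  0.20479358]), 'orientation': array([-0.69351813, -0.13771439,  0.69378142, -0.13687471]), 'contact_force': array([-0.26994006,  0.33192304, -0.51505192]), 'ft_torque': array([0.05482025, 0.03132186, 0.00509484]), 'opening': 0.09399854877010105}
scene [[354.87367935   0.         252.57759541]
 [  0.         354.87367935 186.8936702 ]
 [  0.           0.           1.        ]] [[-0.3481433   0.93734461  0.01346579  0.15727874]
 [-0.79214511 -0.30183483  0.53047324  0.41496548]
 [ 0.50130067  0.17401385  0.84759472 -1.35018046]
 [ 0.          0.          0.          1.        ]] []
shaker [([156.0, 128.0, 259.0, 217.0], 
[... 776 characters left out ...]
37200e-02 -6.09156495e-01]
 [-6.70750384e-02 -1.52210456e-02  9.97631825e-01 -9.08711060e-01]
 [ 0.00000000e+00  0.00000000e+00  0.00000000e+00  1.00000000e+00]] []
shaker [([278.0, 208.0, 307.0, 223.0], 0.71), ([263.0, 172.0, 378.0, 298.0], 0.68)]
strap [([268.0, 193.0, 345.0, 229.0], 0.89)]
strap_pivot [([271.0, 189.0, 343.0, 230.0], 0.66)]
strap_end [([267.0, 191.0, 345.0, 230.0], 0.65)]
lever [([277.0, 212.0, 303.0, 229.0], 0.55)]
lever_axis [([278.0, 208.0, 305.0, 230.0], 0.53), ([261.0, 170.0, 378.0, 301.0], 0.38)]
lever_ball [([277.0, 208.0, 306.0, 226.0], 0.43)]
well_plate [([331.0, 91.0, 396.0, 150.0], 0.92), ([226.0, 236.0, 249.0, 257.0], 0.7), ([273.0, 112.0, 316.0, 157.0], 0.66)]
```

View pics/scene0.png

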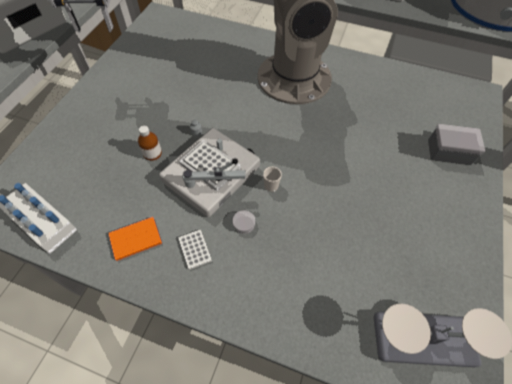

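View pics/top0.png

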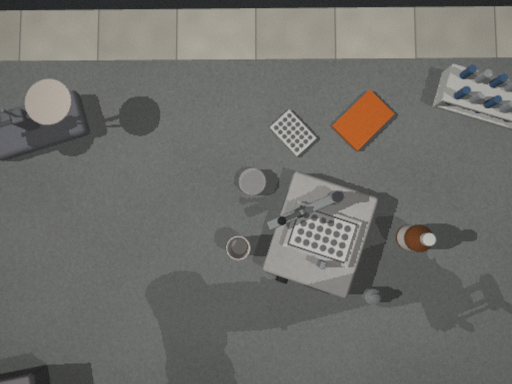

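Scene: shaker around (210,170) and the strap's end near (185,175)–(245,178). Top: pivot near (338,196), strap end near (270,226), ball (282,220), stop (322,265), beaker (238,248), dishes (252,181). I'll zoom in to measure.

```bash
python3 - <<'E'
import cv2,numpy as np
a=cv2.imread("pics/top0.png")[165:305,220:400];a=cv2.resize(a,None,fx=4.4,fy=4.2,interpolation=cv2.INTER_CUBIC)
cv2.imwrite("pics/c1.png",a)
b=cv2.imread("pics/scene0.png")[115:235,130:290];cv2.imwrite("pics/c2.png",cv2.resize(b,None,fx=5,fy=5,interpolation=cv2.INTER_CUBIC))
E
```

```text
(no output)
```

View pics/c1.png

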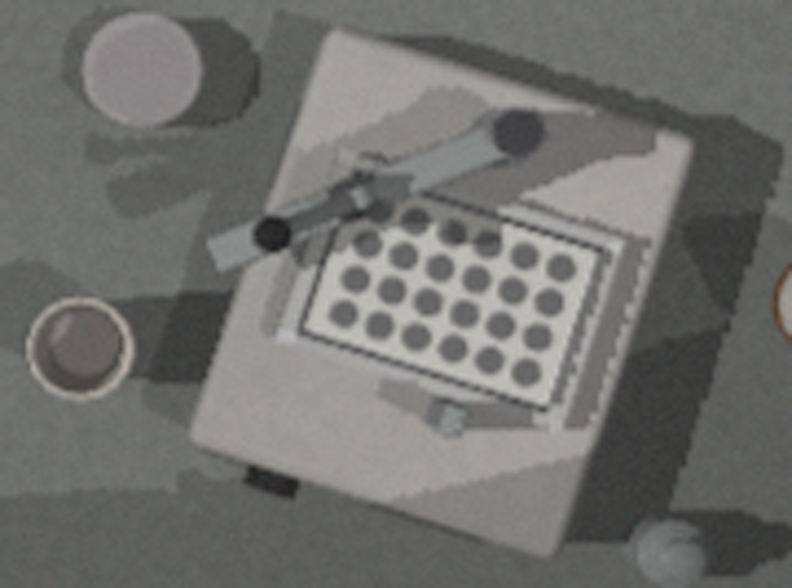

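View pics/c2.png

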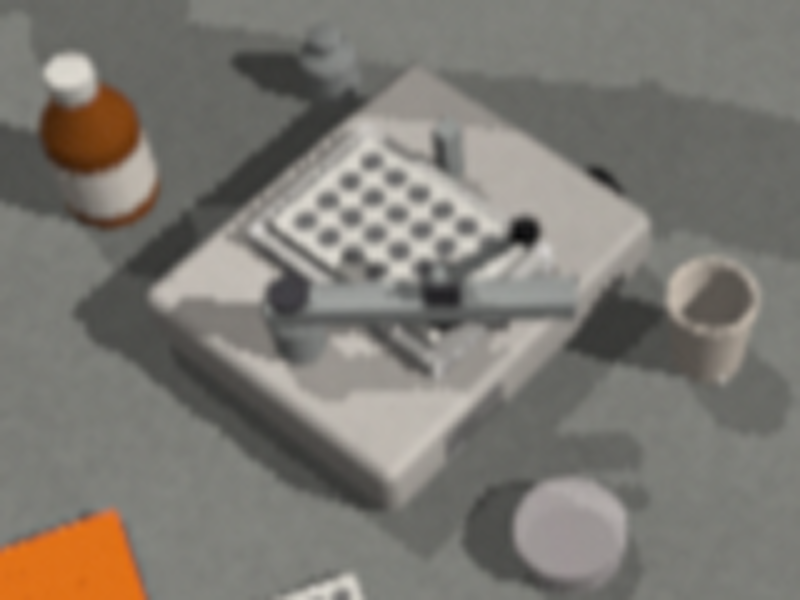

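Crop shows in the top view (crop px): pivot cap (519,131), strap end (214,256), ball (272,233), stop (452,413), shaker corners (334,28),(690,145),(553,555),(193,437). In the scene crop: end (575,297), pivot (290,295), ball (524,231). The ball is still raised.

```bash
cat > h.py <<'E'
from rig import *
import numpy as np
from scipy.optimize import least_squares
from scipy.spatial.transform import Rotation as R
C={c:calibration(c) for c in("scene","top")}
def proj(c,P):
    k=C[c];p=k["extrinsics"]@np.append(P,1);q=k["camera_matrix"]@[p[0],-p[1],-p[2]];return q[:2]/q[2]
def ray(c,uv,z):
    return least_squares(lambda s:proj(c,[s[0],s[1],z])-uv,[.6,0]).x
def top(u,v):return np.array([220+(u+.5)/4.4-.5,165+(v+.5)/4.2-.5])
def sc(u,v):return np.array([130+(u+.5)/5-.5,115+(v+.5)/5-.5])
E
python3 - <<'E'
from h import *
L=[("top",top(*p),q) for p,q in [((334,28),(.12,.1,.054)),((690,145),(.12,-.1,.054)),((553,555),(-.12,-.1,.054)),((193,437),(-.12,.1,.054)),((452,413),(-.063,-.0165,.1))]]
L+=[("scene",sc(*p),q) for p,q in [((153,297),(.12,-.1,.054)),((648,222),(-.12,.1,.054)),((420,68),(-.12,-.1,.054)),((393,482),(.12,.1,.054))]]
def W(s,q):
    c,n=np.cos(s[2]),np.sin(s[2]);return np.array([s[0]+c*q[0]-n*q[1],s[1]+n*q[0]+c*q[1],q[2]])
def loc(a,r):return np.array([.085-r*np.cos(a),r*np.sin(a)])
S=[("top",top(214,256),.16,.104),("scene",sc(575,288),.16,.104)]
B=[("top",top(272,233)),("scene",sc(524,231))]
def f(s):
    r=[proj(c,W(s,q))-p for c,p,q in L]
    r+=[proj(c,W(s,[*loc(s[3],d),z]))-p for c,p,d,z in S]
    th=.8-s[4];r+=[proj(c,W(s,[*loc(s[3],.085+.065*np.cos(th)),.114+.065*np.sin(th)]))-p for c,p in B]
    r.append(proj("top",W(s,[.085,0,.108]))-top(519,131))
    return np.concatenate(r)
s=least_squares(f,[.6,-.15,-.3,1,0],loss="soft_l1").x
print("x y yaw strap lever",s.round(4));print(f(s).reshape(-1,2).round(1).tolist())
for n,q in dict(pivot=(.085,0,.095),end=(*loc(s[3],.16),.095),end0=(-.075,0,.095),ball0=(-.065,0,.114),stop=(-.063,-.0165,.1)).items():print(n,W(s,q).round(4))
print("beaker",ray("top",top(80,348),.065),"dishes",ray("top",top(142,70),.026),"weight",ray("top",top(668,545),.05),"bottle",ray("scene",sc(72,75),.12))
o=get_obs();print(R.from_quat(o["orientation"]).as_matrix().round(3))
E
```

```text
x y yaw strap lever [ 0.525  -0.1092 -0.3356  0.8251  0.0294]
[[-0.2, -2.7], [3.1, -1.7], [0.7, 2.8], [-2.8, 0.7], [-0.6, 1.7], [-3.1, 0.1], [2.1, 0.2], [-0.7, -1.3], [-1.6, 1.9], [-0.3, 0.5], [0.5, 0.9], [0.4, 0.5], [-0.1, 1.0], [-0.4, 0.1]]
pivot [ 0.6052 -0.1372  0.095 ]
end [0.5414 0.0095 0.095 ]
end0 [ 0.4542 -0.0845  0.095 ]
ball0 [ 0.4636 -0.0878  0.114 ]
stop [ 0.4601 -0.1041  0.1   ]
beaker [0.49397998 0.07551156] dishes [0.64554928 0.04459496] weight [ 0.38934725 -0.2215329 ] bottle [ 0.51301946 -0.32076272]
[[ 0.     0.381 -0.925]
 [ 0.    -0.925 -0.381]
 [-1.    -0.    -0.   ]]
```

```bash
python3 -m crank '[[0,-2.3,-2.7,0,0,0],[0,-4.6,-5.4,0,0,0],[0,-6.9,-8.1,0,0,0],[0,-9.2,-10.8,0,0,0],[0,-11.5,-13.5,0,0,0]]' 255 20
python3 -m crank '[[0,-2.3,-2.7,0,0,0],[0,-4.6,-5.4,0,0,0],[0,-6.9,-8.1,0,0,0],[0,-9.2,-10.8,0,0,0],[0,-11.5,-13.5,0,0,0]]'
python3 -m crank '[[0,-2.3,-2.7,0,0,0],[0,-4.6,-5.4,0,0,0],[0,-6.9,-8.1,0,0,0],[0,-9.2,-10.8,0,0,0],[0,-11.5,-13.5,0,0,0]]'
```

```text
t: 1.32
ee_pos: [0.3386, -0.4648, 0.2056]
orientation: [0.694, 0.137, -0.694, 0.137]
contact_force: [0.9, -0.6, 0.5]
opening: 0.0643
t: 1.73
ee_pos: [0.4201, -0.3055, 0.2058]
orientation: [0.694, 0.137, -0.694, 0.137]
contact_force: [1.0, -0.5, 0.3]
opening: 0.0309
t: 2.15
ee_pos: [0.5018, -0.1462, 0.2061]
orientation: [0.694, 0.137, -0.693, 0.138]
contact_force: [0.4, -1.3, 0.1]
opening: 0.0008
```

```bash
python3 -m crank '[[0,-2.2,-2.9,0,0,0],[0,-4.4,-5.8,0,0,0],[0,-6.6,-8.7,0,0,0],[0,-8.8,-11.5,0,0,0],[0,-11,-13.8,0,0,0]]'
python3 -m crank '[[0,0,0,0,0,0],[2,0,0,0,0,0],[4,0,0,0,0,0],[6,0,0,0,0,0],[6,0,0,0,0,0]]'
python3 - <<'E'
from h import *
import cv2
print(get_obs()["ee_pos"])
a=read_camera("top")[140:280,230:390];b=read_camera("scene")[100:240,130:290]
cv2.imwrite("pics/p3.png",cv2.resize(np.hstack([a,b]),None,fx=2.5,fy=2.5,interpolation=2))
E
```

```text
t: 2.57
ee_pos: [0.5886, 0.0101, 0.2062]
orientation: [0.694, 0.137, -0.693, 0.138]
contact_force: [-0.3, 0.2, 0.5]
opening: 0.0006
t: 2.98
ee_pos: [0.5867, 0.0097, 0.1428]
orientation: [-0.693, -0.137, 0.695, -0.137]
contact_force: [-0.7, 0.2, -0.9]
opening: 0.0001
[0.58670685 0.00968391 0.14283938]
```

View pics/p3.png

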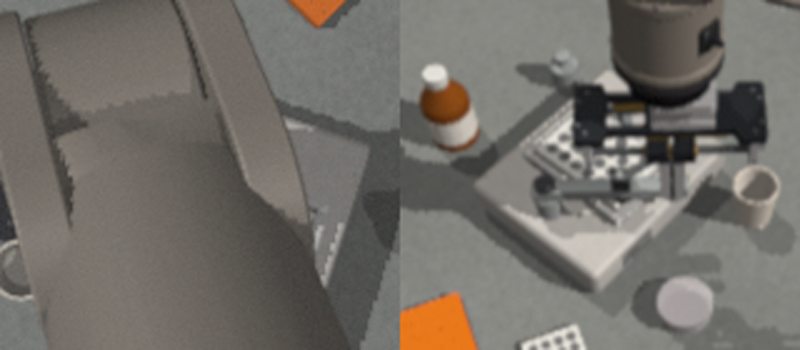

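Scene view shows the closed fingers at crop (675,180), just beyond the strap near its free end, over free space. Lower and compute the arc.

```bash
python3 -m crank '[[1.5,0,0,0,0,0],[3,0,0,0,0,0],[4.5,0,0,0,0,0],[5.5,0,0,0,0,0],[5.5,0,0,0,0,0]]'
cat >> h.py <<'E'
piv=np.array([.6052,-.1372]);yaw=-.3356
def tgt(a,d=.018,r=.142):
    w=yaw-a+np.pi; u=np.array([np.cos(w),np.sin(w)]); n=np.array([u[1],-u[0]])
    return piv+r*u+d*n
def rows(A,d=.018,r=.142,z=.088):
    o=get_obs();M=R.from_quat(o["orientation"]);p=o["ee_pos"];y0=M.as_matrix()[:,2];h0=np.arctan2(y0[1],y0[0])
    for a in A:
        w=yaw-a-np.pi/2+np.pi+0
        n=tgt(a,1)-tgt(a,0);h=np.arctan2(-n[1],-n[0]);dh=(h-h0+np.pi)%(2*np.pi)-np.pi
        s=M.inv().apply([*(tgt(a,d,r)-p[:2]),z-p[2]])*100
        print(round(a,3),s.round(2),"rx",round(-dh,3))
    u=(tgt(0,0,1)-piv);q=p[:2]-piv;print("tool at strap angle (d=.018)",np.arctan2(-np.cross(u,q),u@q)-np.arctan2(.018,np.hypot(*q)),"r",np.hypot(*q),p,o["contact_force"])
E
python3 - <<'E' 2>/dev/null
from h import *
rows(np.linspace(.8,.5,7))
E
```

```text
t: 3.5
ee_pos: [0.5882, 0.0097, 0.0907]
orientation: [-0.693, -0.137, 0.694, -0.137]
contact_force: [-0.2, 0.8, -0.6]
opening: 0.0004
0.8 [ 0.27 -0.03  2.85] rx -0.045
0.75 [ 0.27 -0.07  3.57] rx -0.095
0.7 [ 0.27 -0.08  4.28] rx -0.145
0.65 [ 0.27 -0.04  5.  ] rx -0.195
0.6 [0.27 0.02 5.71] rx -0.245
0.55 [0.27 0.12 6.42] rx -0.295
0.5 [0.27 0.26 7.12] rx -0.345
tool at strap angle (d=.018) 0.9985953366514974 r 0.14791019651566686 [0.58815418 0.0097247  0.09065138] [-0.18844806  0.76807797 -0.59770238]
```

```bash
python3 -m crank '[[0.2,0,1.2,0,0,0],[0.2,0,2.2,-0.03,0,0],[0.2,0,2.9,-0.05,0,0],[0.2,-0.1,3.6,-0.1,0,0],[0.2,-0.1,4.3,-0.15,0,0]]'
python3 - <<'E' 2>/dev/null
from h import *
rows(np.linspace(.65,.3,8))
E
```

```text
t: 3.92
ee_pos: [0.5486, -0.0057, 0.09]
orientation: [0.682, 0.189, -0.681, 0.19]
contact_force: [0.8, 0.6, -0.6]
opening: 0.0007
0.65 [ 0.2  -0.08  0.76] rx -0.042
0.6 [ 0.2  -0.12  1.47] rx -0.092
0.55 [ 0.2  -0.13  2.19] rx -0.142
0.5 [ 0.2 -0.1  2.9] rx -0.192
0.45 [ 0.2  -0.03  3.61] rx -0.242
0.4 [0.2  0.07 4.32] rx -0.292
0.35 [0.2  0.2  5.02] rx -0.342
0.3 [0.2  0.37 5.72] rx -0.392
tool at strap angle (d=.018) 0.7040519619652414 r 0.14317795782202128 [ 0.54864274 -0.00566596  0.09004167] [ 0.79652386  0.62925116 -0.56640801]
```

```bash
python3 -m crank '[[0.1,-0.1,0.8,-0.04,0,0],[0.1,-0.1,1.5,-0.09,0,0],[0.1,-0.1,2.2,-0.14,0,0],[0.1,-0.1,2.9,-0.19,0,0],[0.1,0,3.6,-0.24,0,0]]'
python3 - <<'E' 2>/dev/null
from h import *
import cv2
rows(np.linspace(.4,.05,8))
b=read_camera("scene")[100:240,130:290]
cv2.imwrite("pics/p4.png",cv2.resize(b,None,fx=3.5,fy=3.5,interpolation=2))
E
```

```text
t: 4.33
ee_pos: [0.5184, -0.0241, 0.0903]
orientation: [0.654, 0.27, -0.652, 0.271]
contact_force: [0.7, 0.7, -0.3]
opening: 0.0005
0.4 [ 0.23 -0.14  0.77] rx -0.049
0.35 [ 0.23 -0.18  1.48] rx -0.099
0.3 [ 0.23 -0.18  2.2 ] rx -0.149
0.25 [ 0.23 -0.15  2.91] rx -0.199
0.2 [ 0.22 -0.08  3.62] rx -0.249
0.15 [0.22 0.03 4.33] rx -0.299
0.1 [0.22 0.17 5.03] rx -0.349
0.05 [0.22 0.35 5.73] rx -0.399
tool at strap angle (d=.018) 0.4548403830465352 r 0.1425223256683979 [ 0.51841228 -0.0241491   0.09033363] [ 0.6680786   0.6501488  -0.29454853]
```

View pics/p4.png

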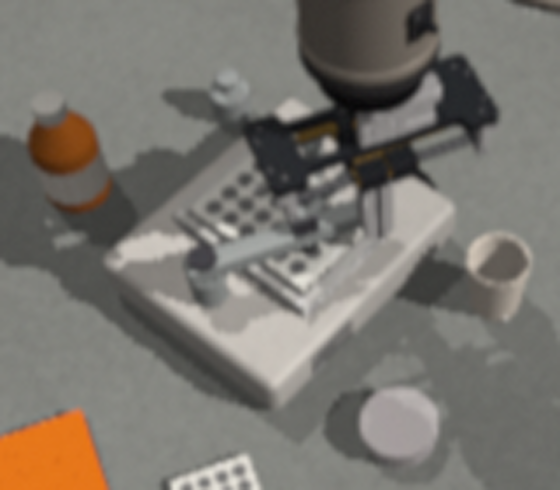

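The strap (pivot at crop (205,260), now running up and right to the fingers at (375,215)) is rotating with the fingers. Continue.

```bash
python3 -m crank '[[0.1,-0.1,0.8,-0.05,0,0],[0.1,-0.2,1.5,-0.1,0,0],[0.1,-0.2,2.2,-0.15,0,0],[0.1,-0.1,2.9,-0.2,0,0],[0.1,-0.1,3.6,-0.25,0,0]]'
python3 - <<'E' 2>/dev/null
from h import *
rows(np.linspace(.2,-.05,6))
E
```

```text
t: 4.8
ee_pos: [0.4921, -0.0502, 0.0901]
orientation: [0.615, 0.35, -0.612, 0.353]
contact_force: [1.4, 0.3, -0.3]
opening: 0.0005
0.2 [ 0.21 -0.04 -0.09] rx 0.005
0.15 [ 0.21 -0.11  0.62] rx -0.045
0.1 [ 0.21 -0.15  1.34] rx -0.095
0.05 [ 0.21 -0.16  2.05] rx -0.145
0.0 [ 0.21 -0.13  2.77] rx -0.195
-0.05 [ 0.21 -0.06  3.48] rx -0.245
tool at strap angle (d=.018) 0.19483632803213782 r 0.14265648216216056 [ 0.4921492  -0.05019202  0.09014921] [ 1.41682542  0.27341642 -0.3159958 ]
```

```bash
python3 -m crank '[[0.1,-0.1,0.6,-0.05,0,0],[0.1,-0.1,1.1,-0.09,0,0],[0.1,-0.1,1.5,-0.12,0,0],[0.1,-0.1,1.9,-0.15,0,0],[0.1,-0.1,2.2,-0.17,0,0]]'
python3 -m crank '[[0,0,0.1,0,0,0],[0,0,0.2,0,0,0],[0,0,0.3,0,0,0],[0,0,0.4,0,0,0],[0,0,0.5,0,0,0]]'
python3 - <<'E' 2>/dev/null
from h import *
rows(np.linspace(.1,-.1,5))
E
```

```text
t: 5.22
ee_pos: [0.4807, -0.0689, 0.09]
orientation: [0.583, 0.401, -0.58, 0.404]
contact_force: [1.0, 0.4, 1.4]
opening: 0.0004
t: 5.63
ee_pos: [0.4792, -0.0735, 0.0901]
orientation: [0.583, 0.401, -0.58, 0.404]
contact_force: [1.1, 0.9, 1.1]
opening: 0.0003
0.1 [ 0.21  0.01 -1.34] rx 0.075
0.05 [ 0.21 -0.11 -0.64] rx 0.025
0.0 [ 0.21 -0.2   0.07] rx -0.025
-0.05 [ 0.21 -0.26  0.79] rx -0.075
-0.1 [ 0.21 -0.28  1.5 ] rx -0.125
tool at strap angle (d=.018) 0.005983088158844158 r 0.14119899166045358 [ 0.47920795 -0.07345708  0.09008406] [1.11620074 0.87600915 1.12575983]
```

Keep nudging until contact force with the stop rises.

```bash
python3 -m crank '[[0,0,0.1,0,0,0],[0,0,0.2,0,0,0],[0,0,0.3,0,0,0],[0,0,0.4,0,0,0],[0,0,0.4,0,0,0]]'
python3 -m crank '[[0,0,0.1,0,0,0],[0,0,0.2,0,0,0],[0,0,0.3,0,0,0],[0,0,0.3,0,0,0],[0,0,0.3,0,0,0]]'
```

```text
t: 6.05
ee_pos: [0.4784, -0.0756, 0.0902]
orientation: [0.583, 0.401, -0.579, 0.404]
contact_force: [2.8, 10.8, -0.8]
opening: 0.0007
t: 6.47
ee_pos: [0.4783, -0.0757, 0.0902]
orientation: [0.584, 0.402, -0.578, 0.404]
contact_force: [4.5, 16.9, -3.3]
opening: 0.0004
```

Strap hard against the stop (about 17 N, no more motion). Back off, rise, and look.

```bash
python3 -m crank '[[0,0,-1,0,0,0],[0,0,-2.5,0,0,0],[0,0,-3.5,0,0,0],[-3,0,-3.5,0,0,0],[-6,0,-3.5,0,0,0]]'
python3 -m crank '[[-2,0,0,0,0,0],[-4,0,0,0,0,0],[-6,0,0,0,0,0],[-6.5,0,0,0,0,0],[-6.5,0,0,0,0,0]]'
python3 - <<'E' 2>/dev/null
from h import *
import cv2
rows([0],d=0,r=.142,z=.205)
b=read_camera("scene")[100:240,130:290]
cv2.imwrite("pics/p5.png",cv2.resize(b,None,fx=4,fy=4,interpolation=2))
for q,z in((.16,.104),(.132,.159),(0,.108)):print((proj("scene",[*tgt(0,0,q),z])-[130,100])*4)
E
```

```text
t: 6.88
ee_pos: [0.489, -0.042, 0.15]
orientation: [0.583, 0.404, -0.578, 0.404]
contact_force: [0.3, 0.5, 0.1]
opening: 0.0001
t: 7.3
ee_pos: [0.4893, -0.0422, 0.2162]
orientation: [0.583, 0.403, -0.578, 0.404]
contact_force: [-0.2, -0.6, -1.0]
opening: 0.0004
0 [ 1.09 -0.04  5.16] rx -0.02
tool at strap angle (d=.018) 0.23150256092030386 r 0.14983020560005014 [ 0.48932668 -0.04221335  0.21616015] [-0.2136056  -0.60848243 -0.97402956]
[383.91315107 163.67997253]
[353.14761215 137.08271038]
[228.53265388 297.90304778]
```

View pics/p5.png

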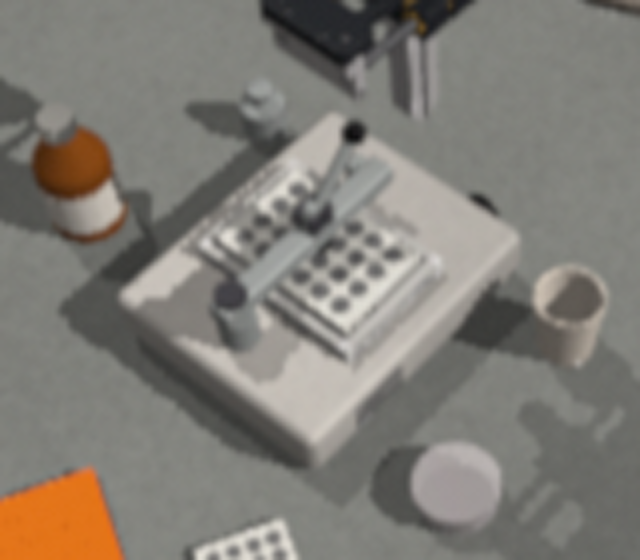

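Strap end at (390,170) and ball at (354,132), both within about 1–2 real px of my prediction; strap is closed. Move over the ball.

```bash
python3 -m crank '[[0,0,2,0,0,0],[0,0,4,-0.01,0,0],[0,0,5.1,-0.02,0,0],[0.5,0,5.1,-0.02,0,0],[1,0,5.1,-0.02,0,0]]'
python3 -m crank '[[1,0,0,0,0,0],[2,0,0,0,0,0],[2.5,0,0,0,0,0],[3,0,0,0,0,0],[3.5,0,0,0,0,0]]'
python3 - <<'E' 2>/dev/null
from h import *
import cv2
rows([0],d=0,r=.142,z=.17)
b=read_camera("scene")[80:220,130:290]
cv2.imwrite("pics/p6.png",cv2.resize(b,None,fx=4,fy=4,interpolation=2))
E
```

```text
t: 7.77
ee_pos: [0.4706, -0.0902, 0.2033]
orientation: [0.579, 0.409, -0.575, 0.409]
contact_force: [1.0, 0.9, -0.1]
opening: 0.0003
t: 8.18
ee_pos: [0.4707, -0.0896, 0.1676]
orientation: [0.579, 0.41, -0.575, 0.409]
contact_force: [-0.1, 0.2, -0.6]
opening: 0.0005
0 [-0.24  0.06  0.06] rx -0.0
tool at strap angle (d=.018) -0.121121574122178 r 0.14264408962023825 [ 0.47072177 -0.08962961  0.16757984] [-0.05184242  0.1771914  -0.56201375]
```

View pics/p6.png

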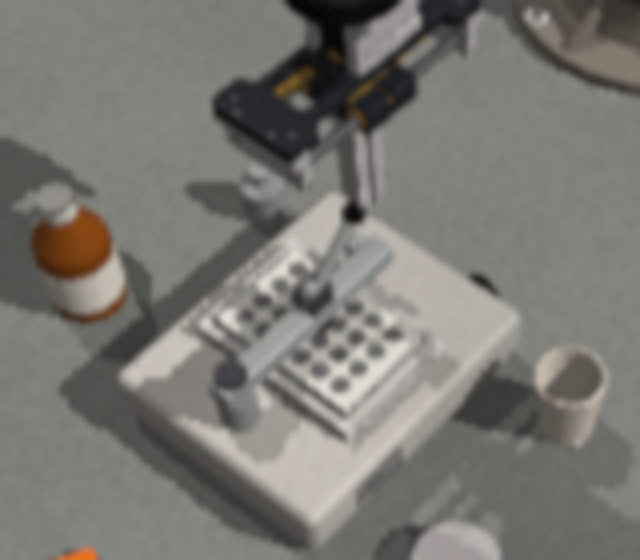

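Fingertips sit on top of the ball at (354,213), a little outboard; shift slightly inward, then press while following the ball outward.

```bash
python3 -m crank '[[-0.4,0.6,0.1,0,0,0],[-0.2,0.6,0.1,0,0,0],[0.3,0.6,0.1,0,0,0],[0.7,0.5,0.1,0,0,0],[1.1,0.4,0.1,0,0,0]]'
python3 -m crank '[[0.4,0,0,0,0,0],[0.8,-0.1,0,0,0,0],[1.2,-0.2,0,0,0,0],[1.6,-0.3,0,0,0,0],[2,-0.4,0,0,0,0]]'
python3 - <<'E' 2>/dev/null
from h import *
import cv2
rows([0],d=0,r=.147,z=.122)
b=read_camera("scene")[80:220,130:290]
cv2.imwrite("pics/p7.png",cv2.resize(b,None,fx=4,fy=4,interpolation=2))
E
```

```text
t: 8.65
ee_pos: [0.4738, -0.0918, 0.1561]
orientation: [0.579, 0.41, -0.575, 0.409]
contact_force: [-2.6, 1.8, 5.8]
opening: 0.0006
t: 9.07
ee_pos: [0.4703, -0.0904, 0.1359]
orientation: [0.579, 0.41, -0.575, 0.409]
contact_force: [0.5, -0.5, 3.4]
opening: 0.0006
0 [ 1.39 -0.42 -0.02] rx -0.001
tool at strap angle (d=.018) -0.12726151304147074 r 0.14281304528796246 [ 0.47026572 -0.09042065  0.13590566] [ 0.49695021 -0.46005846  3.43950278]
```

View pics/p7.png

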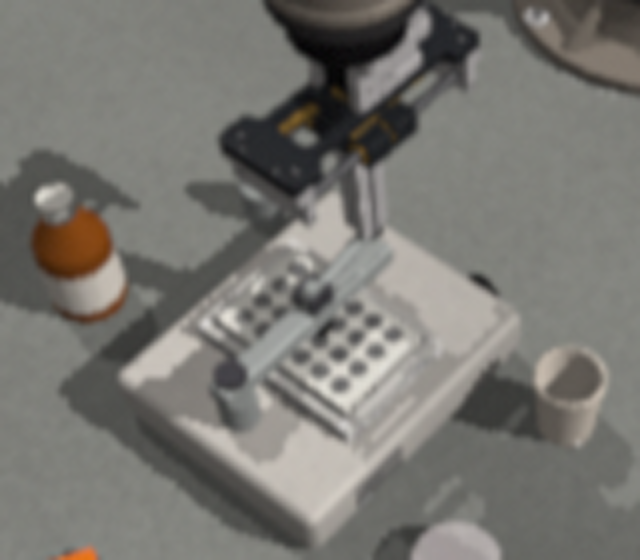

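The fingers at (370,235) hide the ball, with about 3–6 N of pushing force, so the lever is going down. Continue.

```bash
python3 -m crank '[[0.3,-0.1,0,0,0,0],[0.6,-0.2,0,0,0,0],[0.9,-0.3,0,0,0,0],[1.2,-0.4,0,0,0,0],[1.4,-0.4,0,0,0,0]]'
python3 -m crank '[[0.1,0,0,0,0,0],[0.2,0,0,0,0,0],[0.3,0,0,0,0,0],[0.3,0,0,0,0,0],[0.3,0,0,0,0,0]]'
```

```text
t: 9.53
ee_pos: [0.4664, -0.089, 0.1212]
orientation: [0.579, 0.41, -0.575, 0.409]
contact_force: [0.2, -0.8, 18.4]
opening: 0.0006
t: 9.95
ee_pos: [0.4681, -0.0898, 0.1197]
orientation: [0.579, 0.408, -0.574, 0.41]
contact_force: [-0.4, -4.5, 27.6]
opening: 0.0003
```

Hard end reached (28 N, z about 0.12). Retract and check.

```bash
python3 -m crank '[[-1,0,0,0,0,0],[-3,0,0,0,0,0],[-6,0,0,0,0,0],[-9,0,0,0,0,0],[-12,0,0,0,0,0]]'
python3 -m crank '[[0,4,0,0,0,0],[0,8,0,0,0,0],[0,12,0,0,0,0],[0,16,0,0,0,0],[0,20,0,0,0,0]]'
python3 -m crank '[[0,3,3,0,0,0],[0,5,6,0,0,0],[0,5,10,0,0,0],[0,5,14,0,0,0],[0,5,18,0,0,0]]'
python3 - <<'E' 2>/dev/null
from h import *
import cv2
for q,z in((.16,.104),(.15,.114),(0,.108)):
  print((proj("scene",[*tgt(0,0,q),z])-[130,100])*2.5,(proj("top",[*tgt(0,0,q),z])-[230,140])*2.5+[400,0])
b=read_camera("scene")[100:240,130:290];a=read_camera("top")[160:300,230:390]
cv2.imwrite("pics/p8.png",cv2.resize(np.hstack([b,a]),None,fx=2.5,fy=2.5,interpolation=2))
E
```

```text
t: 10.37
ee_pos: [0.4662, -0.0898, 0.2406]
orientation: [0.579, 0.409, -0.574, 0.409]
contact_force: [1.1, 0.5, 0.0]
opening: 0.0002
t: 10.78
ee_pos: [0.656, -0.1566, 0.2408]
orientation: [0.579, 0.409, -0.575, 0.409]
contact_force: [-0.2, 0.4, 0.3]
opening: 0.0
t: 11.2
ee_pos: [0.6426, -0.3441, 0.2389]
orientation: [0.578, 0.41, -0.575, 0.409]
contact_force: [0.1, -0.7, -0.5]
opening: 0.0004
[239.94571942 102.29998283] [607.04096757 319.09624297]
[233.79399454 101.90943117] [612.566916  308.9862566]
[142.83290868 186.18940486] [667.97178924 139.74058951]
```

View pics/p8.png

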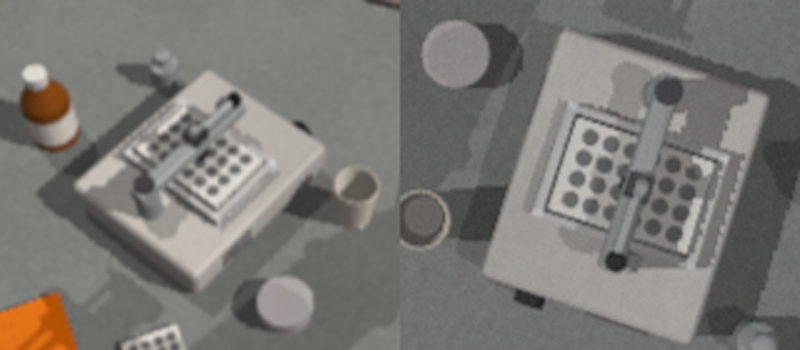

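The strap lies along the shaker's axis, with the ball at (235,100) in the scene view and (616,262) in the top view. Predictions for fully down were (234,102) and (613,259). The plate is in its tray, and the bottle, weight, beaker and dishes look unmoved.

```bash
python3 -c "
from rig import *
print(sign_off(), get_obs()['t'])"
```

```text
the job is handed in; nothing more can be done
the job is handed in; nothing more can be done
```

The well plate is clamped, and I handed the job in about 11 s into the 46 s allowed. With the fingers closed, I first pushed the strap round until it sat against its stop. I then pressed the lever's ball down until it would go no further and backed the arm clear.

- **Strap:** it stopped moving at about 17 N against the stop. My tool-based estimate of its angle was then about 0 (roughly -0.01 rad).
- **Lever:** the force rose to about 28 N with the fingertips at z ≈ 0.120 m. I expected 0.123 m, so the two differ by 3 mm.
- **Final pictures:** in both cameras the ball was within about 2 pixels of where it should be when fully down. That only pins the lever angle to about 0.05 rad, so the hard stop is the better evidence.
- **Other things:** the plate was in its tray. The bottle, weight, beaker and dishes looked unmoved; I judged that by eye.

The sign-off call gave no verdict, and the state read after it was refused, so I have no reading from after hand-in. I viewed 10 pictures.

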